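# Open the tea stove's air box with its spoked wheel

### The arm

A 6-joint arm with a two-finger parallel gripper is mounted at the origin on the work surface. World frame = base frame: x ahead of the robot, y to its left, z up, the work surface at z = 0. Lengths are in m, angles in rad, forces in N, time in s.
With the tool pointing down it reaches from about 0.425 to 0.95 m from the base axis. Payload 14.7 kg.
Tool frame: the origin (TCP) lies midway between the tips of the shut fingers; the grasp point (between the pads) lies 19 mm behind it; z points along the fingers, y is the line along which they close (so a half turn about z gives the same grasp; the last joint's range is limited). The gripper opens to 85 mm and grips with 20 to 120 N. Pads are 22 mm wide; open, the fingers measure 114 mm over their backs; the gripper's body (76 mm by 85 mm) begins 54 mm behind the grasp point. The pads swing forward as they close: fully open they stand 13 mm farther back than shut.
Start: joints at [-1.304, 0.48, 1.596, -0, 1.065, -0.047], TCP at [0.201, -0.618, 0.231] pointing down, gripper open.
Joint ranges: [-2.75, 2.75], [-0.82, 2.05], [0.23, 2.67], [-1.56, 4.7], [0.09, 2.69], [-2.92, 2.92]. Speed limits (rad/s): [1.89, 1.89, 2.39, 3.01, 3.01, 3.01].

### API

Orientations are given as a unit quaternion [w, x, y, z].
In Python, from rig import r gives the robot as it stands. The module is installed in compiled form; this text tells all that it offers.
- The arm moves only by the tool arm_command, never from a script. Its argument "steps" is one flat list of numbers, 7 for each row, row after row: the shift along the tool's x, y, z in mm, then the turn, a rotation vector about the tool's x, y, z in degrees, then the gripper's target within -1 to 1 (shut at 1, half-way at 0, fully open at -1). In form: [x, y, z, wx, wy, wz, hand, x, y, z, wx, wy, wz, hand, ...]. A call has 1 to 8 rows; each row is the pose to reach, as a shift and turn from the pose commanded when the call began, along the tool's axes at that moment; what a row does not reach only later rows make up. A row lasts 1/8 s, in which the tool goes at most 62.5 mm and 10.7 degrees, less where a joint would pass 70% of its speed; a pose out of reach is approached as far as the arm can. A call with a gripper value outside its range is refused whole. The fingers move at their own pace and stop on an object; the grip force is fixed at half the most. Time passes only in rows, so rows that repeat a pose let the fingers close. It gives the time, the measured TCP pose, the force, the opening and the grip force at its end, in the units of the state.
- r.state(): the state, without advancing time (a new reading comes with each control period).
- r.camera(name): name is "scene" or "top"; returns a dict with "frame" (400x640x3 uint8, red, green, blue), "range_z" (400x640 float32, m along the optical axis (not along the pixel's ray), 0 where there is no reading), "camera_matrix" (3x3 intrinsics, pixels), "R" (3x3) and "t" (3): a world point X has camera coordinates R X + t. Camera axes: x right, y down, z forward; pixel columns grow to the right and rows downward; lengths in m; the calibration is good to about 2 mm. A picture is of the moment at which its call begins.
- r.close_job(): hands the job in; it is judged then, once.
The state is a dict: "clock": time; "joint_positions": joint angles; "qd": joint speeds; "tau": joint torques, N m; "ee_pos": TCP position; "tool_rot": TCP orientation; "ft_force": force on the tool from outside, world axes, zero at the start; "wrist_torque": the same for the moment, N m; "grip_width": opening from 0.0 (shut) to 1.0 (fully open); "grip_force": force on a finger pad.
Only numpy, scipy, OpenCV 4.12 (cv2) and the standard library are available. Lean on these libraries where they do the work, as an engineer would, in place of code of your own. Each camera call takes 0.05 s, during which the arm holds its last target. There are 200 camera calls.

### The job

Open the air to the tea stove: turn the spoked hand wheel on the copper air box by pushing its spokes gently, one after another, with the fingertips, until the long spoke with the ball end points straight up, then leave it there. Push only, never grip a spoke, and leave the glasses and other things on the counter where they stand.

Things in the scene. Friction and masses are not known exactly. Their poses are not given: they have to be found in the camera images.
- airbox: Stove air box fixed to the counter: copper housing, 120 (x) by 180 (y) mm, 232 high with its steel lid, foot 140 x 200; a pipe 84 across and 128 high stands against its back (out to 157 from the origin, -x). Origin: centre of the underside, on the counter; z up; x points to the front, where the wheel is: away from the robot, within 0.35 rad.
- wheel_hub (a point): Centre of the upright hand wheel, 100 mm in front of the air box's origin, 190 above the counter; axle = the air box's x. Brass ring 68 to 82 mm from the centre, 14 thick. Six round wooden spokes, 14 thick, every 60 degrees, stand out past the ring as handles: five end 125 mm from the centre, the long one 155. The z axis turns with the wheel, along the long spoke.
- king_end (a point): Outer end of the wheel's long spoke, 155 mm from the wheel's centre, at the top of the wooden ball (26 mm across) that only this spoke carries; z points outward along the spoke, x along the axle.
- wheel (a joint): Turn of the wheel, rad, about the air box's +x (positive carries the wheel's top towards the air box's -y). 0 or a full turn, 6.283 = long spoke straight up. Starts between 1.9 and 4.38; turns both ways with no stop within reach. The stiff axle (0.25 N m, some 2.5 N at a handle) stops it where it is left: no coasting, no swinging back.
- glass_a: Bystander, loose, to be left alone (sizes in mm): waisted tea glass of amber tea, 60 wide, 85 tall. Origin: centre of its underside.
- glass_b: Bystander, loose, to be left alone (sizes in mm): second tea glass of the same shape, 60 wide, 85 tall. Origin: centre of its underside.
- sugar_bowl: Bystander, loose, to be left alone (sizes in mm): white sugar bowl, 100 across, 50 high. Origin: centre of its underside.
- tea_tin: Bystander, loose, to be left alone (sizes in mm): round tea tin, 72 across, 110 high. Origin: centre of its underside.
- coffee_pot: Bystander, loose, to be left alone (sizes in mm): small copper coffee pot, 80 across, 70 high, with a brass handle 90 long rising along its +y to 82 high. Origin: centre of its underside.
- spoon: Bystander, loose, to be left alone (sizes in mm): steel spoon lying flat, 130 long. Origin: centre of its underside.
- saucer: Bystander, loose, to be left alone (sizes in mm): white saucer, 100 across, 10 high. Origin: centre of its underside.

How it is judged:
By the outcome, as a careful person would: the job done as asked, in the order asked, and still so for the second after the job is handed in, with the robot touching nothing.
It also fails if it takes over 72 s, if anything falls off the work surface, if the arm or the gripper's body presses on something with over 40 N, if the wrist force passes 120 N, or if a joint passes its speed limit or range.

## Working session

There is one attempt and no reset: what is moved stays moved. The work goes in short steps, Python scripts to look and compute and a tool call to move; the robot and the scene stay as the last step left them, time stands still between calls to the robot, and variables do not carry over. Pictures are saved under pics/ and viewed, at most 10 in all, crops included, and the job is handed in when it is done.

Besides the shell and the picture viewer there is one more tool, called after ">>>" as name(argument=value, ...) on one line, values as JSON. arm_command: Moves the arm, as the interface text tells. Its arguments: {"type":"object","properties":{"steps":{"type":"array"}},"required":["steps"]}

```bash
mkdir -p pics
cat > h.py <<'E'
import numpy as np, cv2
from rig import r
def pts(c):
    K=c["camera_matrix"];Z=c["range_z"];v,u=np.mgrid[0:400,0:640]
    P=np.stack([(u-K[0,2])/K[0,0]*Z,(v-K[1,2])/K[1,1]*Z,Z],-1)
    return (P-c["t"])@c["R"]   # R^T(P-t)
def snap(n,f):
    c=r.camera(n); cv2.imwrite(f"pics/{f}.png",c["frame"][...,::-1]); np.savez(f"{f}.npz",**c); return c
E
python3 - <<'E'
from h import *
for n in("scene","top"):
    c=snap(n,n+"0"); print(n,"cam at",-c["R"].T@c["t"],c["camera_matrix"][0,0],c["R"][2])
s=r.state();print(s)
E
```

```text
scene cam at [ 1.38281023 -0.30553136  0.83184436] 444.708689346151 [-0.76068728  0.32346845 -0.5627815 ]
top cam at [0.46816064 0.03672864 1.37742285] 500.8499034256029 [ 0.06412678  0.00289585 -0.99793756]
{'clock': 0.1, 'joint_positions': array([-1.30359224e+00,  4.80745230e-01,  1.59681153e+00, -4.88478585e-06,
        1.06509992e+00, -4.65631487e-02]), 'qd': array([-0.00105627, -0.00219139, -0.00222481,  0.00025136,  0.00018676,
       -0.00014598]), 'tau': array([-1.25860824e-03, -9.52255583e+01, -4.31043005e+01, -1.96526557e-04,
        5.32867271e-03,  3.62016601e-05]), 'ee_pos': array([ 0.20056264, -0.61789671,  0.23075182]), 'tool_rot': array([-5.28542461e-04,  9.87718660e-01,  1.56242009e-01, -6.06958936e-05]), 'ft_force': array([-1.14107585,  0.49375335, -0.17470039]), 'wrist_torque': array([0.01330824, 0.01571608, 0.00834244]), 'grip_force': 0.0, 'grip_width': 1.000206505764885}
```

View pics/scene0.png

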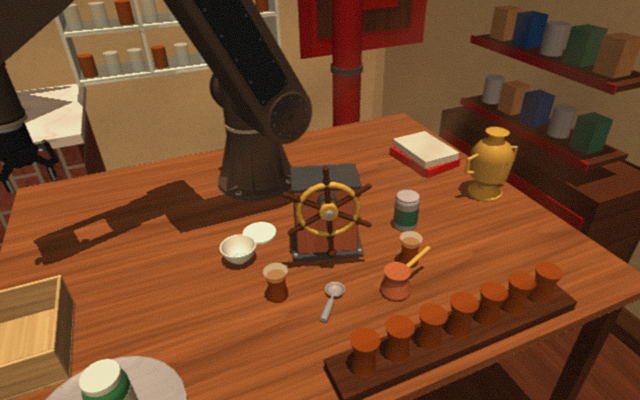

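View pics/top0.png

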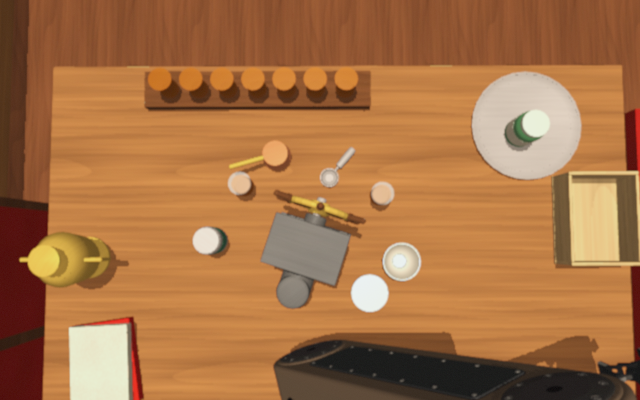

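The scene view has the wheel at about (328,210), facing the camera. In the top view the lid is at (305,248), the wheel at (320,207), glasses at (240,183) and (382,193), the spoon at (335,170), and the pot at (275,153).

```bash
cat > m.py <<'E'
from h import *
c=dict(np.load("top0.npz"));P=pts(c)
m=(abs(P[...,2]-.232)<.006)&(P[...,0]>.3)&(P[...,0]<.75)&(abs(P[...,1])<.2)
m[340:]=0
n,l,st,_=cv2.connectedComponentsWithStats(m.astype(np.uint8));k=1+st[1:,4].argmax()
q=P[l==k];print("lid",st[k],q.mean(0),cv2.minAreaRect((q[:,:2]*1000).astype(np.float32)))
for name,(u,v) in dict(ga=(240,183),gb=(382,193),bowl=(401,261),tin=(207,240),pot=(275,153),pothandle=(235,165),spoonbowl=(329,177),spoonend=(350,152),saucer=(370,293),pipe=(293,290),rack=(320,88)).items(): print(name,P[v,u].round(3))
s=dict(np.load("scene0.npz"))
im=cv2.resize(s["frame"][150:280,260:400,::-1],None,fx=5.5,fy=4.6*5.5/4.6*0.8,interpolation=cv2.INTER_CUBIC) if 0 else cv2.resize(s["frame"][155:275,265:395,::-1],None,fx=5,fy=5,interpolation=cv2.INTER_CUBIC)
cv2.imwrite("pics/crop1.png",im)
E
python3 m.py
```

```text
lid [ 260  213   90   73 4091] [0.44637476 0.08135366 0.23137088] ((446.634765625, 81.44780731201172), (180.17820739746094, 119.87564086914062), 71.8780517578125)
ga [0.614 0.254 0.089]
gb [ 0.587 -0.113  0.083]
bowl [ 0.408 -0.173  0.001]
tin [0.467 0.334 0.108]
pot [0.695 0.166 0.07 ]
pothandle [0.662 0.269 0.079]
spoonbowl [0.639 0.023 0.008]
spoonend [ 0.706 -0.034  0.018]
saucer [ 0.323 -0.086  0.013]
pipe [0.343 0.114 0.133]
rack [0.468 0.037 1.377]
```

```bash
sleep 1
```

```text
(no output)
```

View pics/crop1.png

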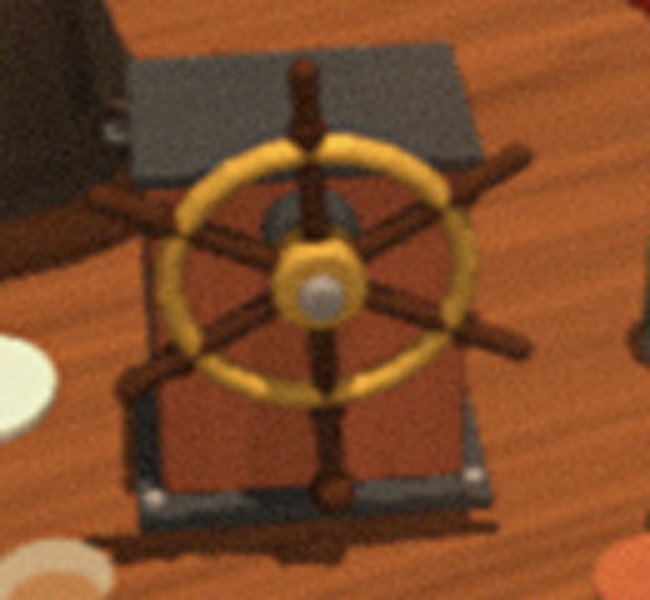

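```bash
cat >> h.py <<'E'
a=np.deg2rad(71.878-90); O=np.array([.4466,.0814,0]); X=np.array([np.cos(a),np.sin(a),0]); Y=np.array([-X[1],X[0],0]); Zz=np.array([0,0,1.])
H=O+.1*X+.19*Zz
def w(y,z,x=0): return H+x*X+y*Y+z*Zz          # wheel coords -> world (m)
def loc(p): d=np.asarray(p)-H; return np.array([d@X,d@Y,d@Zz])
def proj(c,p): q=c["camera_matrix"]@(c["R"]@p+c["t"]); return q[:2]/q[2]
def tip(t,k=0,R=.155): b=t+k*np.pi/3; return w(-R*np.sin(b),R*np.cos(b))
E
python3 - <<'E'
from h import *
s=dict(np.load("scene0.npz"))
print("hub",(proj(s,H+.01*X)-[265,155])*5)
for t in np.arange(2.8,3.6,.1): print(round(t,2),((proj(s,tip(t,0,.142))-[265,155])*5).round(), *[((proj(s,tip(t,k,.12))-[265,155])*5).round() for k in range(1,6)])
E
```

```text
hub [318.21036603 282.38514323]
2.8 [231. 482.] [466. 403.] [551. 220.] [397.  70.] [151. 125.] [ 84. 322.]
2.9 [257. 486.] [483. 389.] [546. 201.] [373.  66.] [134. 141.] [ 91. 340.]
3.0 [283. 488.] [498. 375.] [539. 182.] [348.  63.] [118. 158.] [100. 357.]
3.1 [309. 488.] [512. 359.] [530. 164.] [323.  62.] [105. 176.] [111. 373.]
3.2 [336. 485.] [524. 342.] [519. 147.] [298.  64.] [ 95. 195.] [125. 388.]
3.3 [362. 481.] [534. 324.] [505. 131.] [273.  68.] [ 86. 214.] [139. 402.]
3.4 [387. 475.] [542. 306.] [489. 116.] [248.  74.] [ 80. 234.] [156. 415.]
3.5 [412. 467.] [548. 287.] [471. 103.] [224.  82.] [ 77. 254.] [174. 425.]
3.6 [436. 457.] [551. 268.] [452.  91.] [201.  92.] [ 76. 274.] [193. 435.]
```

θ ≈ 3.19 (long spoke nearly straight down). I'll turn it positive, pushing the top towards -y, with the tool pointing down and its x along the wheel's +y.

```bash
cat >> h.py <<'E'
from scipy.spatial.transform import Rotation as Ro
def plan(y,h,x=0):  # wheel coords mm -> tool shift mm & turn deg
    s=r.state();q=s["tool_rot"];Rt=Ro.from_quat([q[1],q[2],q[3],q[0]])
    G=Ro.from_matrix(np.column_stack([Y,X,-Zz]))
    d=w(y/1e3,h/1e3,x/1e3)-s["ee_pos"]
    print("t",round(s["clock"],2),"loc mm",(loc(s["ee_pos"])*1e3).round(1),"F",s["ft_force"].round(1),"shift",(Rt.inv().apply(d)*1e3).round(1),"turn",np.rad2deg((Rt.inv()*G).as_rotvec()).round(2),"grip",round(s["grip_width"],2))
E
python3 -c "
from h import *
plan(35,250)"
```

```text
t 0.1 loc mm [-116.3 -741.1   40.8] F [-1.1  0.5 -0.2] shift [ 551.3 -558.8 -208.6] turn [-6.00e-02 -3.00e-02 -5.39e+01] grip 1.0
```

>>> arm_command(steps=[0, 0, -60, 0, 0, 0, 1, 20, -20, -120, 0, 0, -5, 1, 55, -56, -170, 0, 0, -12, 1, 95, -96, -200, 0, 0, -20, 1, 135, -136, -208, 0, 0, -28, 1, 175, -176, -208, 0, 0, -36, 1, 215, -216, -208, 0, 0, -44, 1, 255, -256, -208, 0, 0, -50, 1])

```text
clock: 1.1
ee_pos: [0.3646, -0.2942, 0.4392]
tool_rot: [0.0, 0.828, 0.561, 0.0]
ft_force: [0.8, -0.4, 0.7]
grip_width: -0.0
grip_force: 0.0
```

```bash
python3 -c "
from h import *
plan(35,250)"
```

```text
t 1.1 loc mm [ -61.1 -382.5  249.2] F [ 0.8 -0.4  0.7] shift [420.5  34.2  -0.7] turn [ 0.01 -0.01 -3.68] grip -0.0
```

>>> arm_command(steps=[60, 5, 0, 0, 0, -3.7, 1, 120, 10, 0, 0, 0, -3.7, 1, 180, 15, 0, 0, 0, -3.7, 1, 240, 20, 0, 0, 0, -3.7, 1, 300, 25, 0, 0, 0, -3.7, 1, 360, 30, 0, 0, 0, -3.7, 1, 420, 34, 0, 0, 0, -3.7, 1, 420, 34, 0, 0, 0, -3.7, 1])

```text
clock: 2.1
ee_pos: [0.554, 0.0841, 0.4382]
tool_rot: [-0.001, 0.809, 0.587, -0.0]
ft_force: [-0.3, -0.3, 0.2]
grip_width: 0.003
grip_force: 0.0
```

Run:
```python
from h import *
plan(35,95)
s=snap("scene","s1"); print([(proj(s,loc_)-[225,105])*3 for loc_ in (w(.035,.25),)])
cv2.imwrite("pics/crop2.png",cv2.resize(s["frame"][105:285,225:435,::-1],None,fx=3,fy=3,interpolation=cv2.INTER_CUBIC))
```

```text
t 2.1 loc mm [  1.3  35.9 248.2] F [-0.3 -0.3  0.2] shift [ -1.   -1.1 153.2] turn [-0.08 -0.01  0.04] grip 0.0
[array([352.32231632,  30.37587266])]
```

```bash
sleep 0.5
```

```text
(no output)
```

View pics/crop2.png

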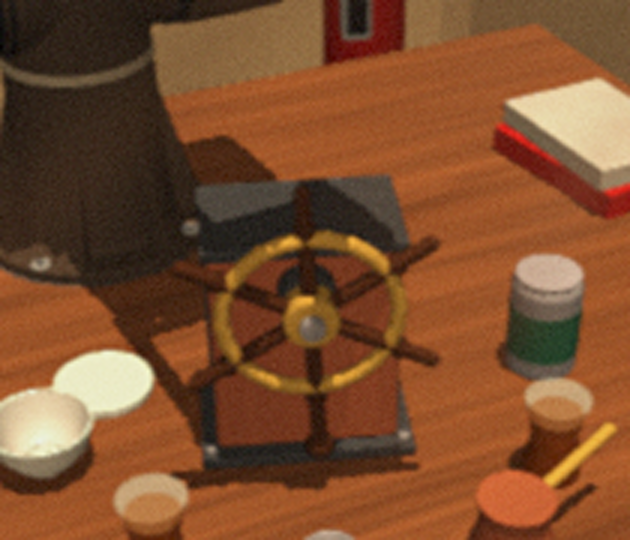

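The crop shows the wheel unchanged (hub at (312,325), top spoke end at (303,190), ball at (318,440)). The dark shut fingertips are at (357,35), about where the projection puts them.

>>> arm_command(steps=[-1, -1, 40, 0, 0, 0, 1, -1, -1, 85, 0, 0, 0, 1, -1, -1, 125, 0, 0, 0, 1, -1, -1, 153, 0, 0, 0, 1, -1, -1, 153, 0, 0, 0, 1, -11, -1, 153, 0, 0, 0, 1, -21, -1, 153, 0, 0, 0, 1, -31, -1, 153, 0, 0, 0, 1])

```text
clock: 3.15
ee_pos: [0.5429, 0.0507, 0.2874]
tool_rot: [0.001, 0.811, 0.585, 0.001]
ft_force: [1.8, 2.0, -1.7]
grip_width: 0.004
grip_force: 1.4
```

>>> arm_command(steps=[-8, 0, 1, 0, 0, 0, 1, -16, 0, 2, 0, 0, 0, 1, -24, 0, 3, 0, 0, 0, 1, -32, 0, 4, 0, 0, 0, 1, -40, 0, 5, 0, 0, 0, 1, -47, 0, 5, 0, 0, 0, 1, -47, 0, 5, 0, 0, 0, 1, -47, 0, 5, 0, 0, 0, 1])

```text
clock: 4.15
ee_pos: [0.5277, 0.0067, 0.2813]
tool_rot: [0.0, 0.811, 0.585, -0.0]
ft_force: [-0.4, 0.1, -0.2]
grip_width: 0.0
grip_force: 0.0
```

```bash
cat > t.py <<'E'
from h import *
import sys
# estimate wheel angle: brown/brass-depth points near the wheel plane outside the ring, both cameras
def est(c):
    P=pts(c);d=P-H;x,y,z=d@X,d@Y,d@Zz;rr=np.hypot(y,z)
    m=(c["range_z"]>0)&(abs(x)<.012)&(rr>.088)&(rr<.12)
    ph=np.arctan2(-y[m],z[m]); C=np.exp(6j*ph).mean(); 
    L=(c["range_z"]>0)&(abs(x)<.016)&(rr>.132)&(rr<.16)
    pl=np.arctan2(-y[L],z[L])
    return m.sum(),round(np.angle(C)/6%(np.pi/3),3),round(abs(C),2),L.sum(),(round(np.angle(np.exp(1j*pl).mean())%(2*np.pi),3),round(abs(np.exp(1j*pl).mean()),2)) if L.sum() else None
if __name__=="__main__":
    plan(*map(float,sys.argv[1:3]))
    print("start",est(dict(np.load("scene0.npz"))))
    for n in("scene","top"): print(n,est(snap(n,"cur_"+n)))
E
python3 t.py -43 90
```

```text
t 4.15 loc mm [  0.3 -45.8  91.3] F [-0.4  0.1 -0.2] shift [ 2.8 -0.3  1.3] turn [-0.    0.01 -0.2 ] grip 0.0
start (np.int64(398), np.float64(0.045), np.float64(0.97), np.int64(54), (np.float64(3.173), np.float64(1.0)))
scene (np.int64(428), np.float64(0.596), np.float64(0.93), np.int64(68), (np.float64(3.807), np.float64(0.71)))
top (np.int64(86), np.float64(0.659), np.float64(0.98), np.int64(21), (np.float64(3.801), np.float64(1.0)))
```

>>> arm_command(steps=[5, 0, -5, 0, 0, 0, 1, 5, 0, -60, 0, 0, 0, 1, 45, 0, -65, 0, 0, 0, 1, 90, 0, -65, 0, 0, 0, 1, 132, 0, -60, 0, 0, 0, 1, 132, 0, -40, 0, 0, 0, 1, 132, 0, -5, 0, 0, 0, 1, 124, 0, -2, 0, 0, 0, 1])

```text
clock: 5.25
ee_pos: [0.5654, 0.1249, 0.2816]
tool_rot: [-0.001, 0.81, 0.586, -0.002]
ft_force: [-0.1, -0.1, 0.3]
grip_width: -0.0
grip_force: 0.0
```

>>> arm_command(steps=[-10, 0, 0, 0, 0, 0, 1, -20, 0, 0, 0, 0, 0, 1, -30, 0, -1, 0, 0, 0, 1, -40, 0, -3, 0, 0, 0, 1, -50, 0, -3, 0, 0, 0, 1, -60, 0, -3, 0, 0, 0, 1, -70, 0, -3, 0, 0, 0, 1, -80, 0, -2, 0, 0, 0, 1])

```text
clock: 6.25
ee_pos: [0.5414, 0.048, 0.2853]
tool_rot: [0.0, 0.811, 0.586, 0.0]
ft_force: [0.9, 2.5, 3.6]
grip_width: -0.0
grip_force: 1.8
```

>>> arm_command(steps=[-8, 0, 0, 0, 0, 0, 1, -16, 0, 1, 0, 0, 0, 1, -24, 0, 2, 0, 0, 0, 1, -32, 0, 2, 0, 0, 0, 1, -40, 0, 2, 0, 0, 0, 1, -42, 0, 2, 0, 0, 0, 1, -42, 0, 2, 0, 0, 0, 1])

```text
clock: 7.12
ee_pos: [0.5283, 0.0085, 0.2834]
tool_rot: [0.0, 0.811, 0.585, -0.0]
ft_force: [-1.0, 0.1, 0.2]
grip_width: 0.004
grip_force: 0.2
```

```bash
python3 t.py -43 90
```

```text
t 7.12 loc mm [  0.3 -43.9  93.4] F [-1.   0.1  0.2] shift [ 0.9 -0.3  3.4] turn [ 0.    0.02 -0.21] grip 0.0
start (np.int64(398), np.float64(0.045), np.float64(0.97), np.int64(54), (np.float64(3.173), np.float64(1.0)))
scene (np.int64(433), np.float64(0.566), np.float64(0.94), np.int64(80), (np.float64(4.99), np.float64(0.8)))
top (np.int64(82), np.float64(0.625), np.float64(0.99), np.int64(87), (np.float64(4.825), np.float64(1.0)))
```

>>> arm_command(steps=[5, 0, -5, 0, 0, 0, 1, 5, 0, -60, 0, 0, 0, 1, 45, 0, -65, 0, 0, 0, 1, 90, 0, -65, 0, 0, 0, 1, 130, 0, -60, 0, 0, 0, 1, 130, 0, -40, 0, 0, 0, 1, 130, 0, -5, 0, 0, 0, 1, 122, 0, 0, 0, 0, 0, 1])

```text
clock: 8.22
ee_pos: [0.5655, 0.1249, 0.2816]
tool_rot: [-0.001, 0.81, 0.586, -0.002]
ft_force: [-0.3, -0.1, 0.4]
grip_width: 0.005
grip_force: 0.0
```

>>> arm_command(steps=[-10, 0, 0, 0, 0, 0, 1, -20, 0, 0, 0, 0, 0, 1, -30, 0, -1, 0, 0, 0, 1, -40, 0, -2, 0, 0, 0, 1, -50, 0, -2, 0, 0, 0, 1, -60, 0, -2, 0, 0, 0, 1, -70, 0, -2, 0, 0, 0, 1, -80, 0, -1, 0, 0, 0, 1])

```text
clock: 9.22
ee_pos: [0.5414, 0.048, 0.2843]
tool_rot: [0.0, 0.811, 0.586, 0.0]
ft_force: [1.3, 2.6, 2.1]
grip_width: 0.001
grip_force: 1.7
```

>>> arm_command(steps=[-8, 0, 0, 0, 0, 0, 1, -16, 0, 1, 0, 0, 0, 1, -24, 0, 2, 0, 0, 0, 1, -32, 0, 2, 0, 0, 0, 1, -40, 0, 2, 0, 0, 0, 1, -42, 0, 2, 0, 0, 0, 1, -42, 0, 2, 0, 0, 0, 1])

```text
clock: 10.1
ee_pos: [0.5283, 0.0085, 0.2824]
tool_rot: [0.0, 0.811, 0.585, -0.0]
ft_force: [0.4, -0.1, 0.1]
grip_width: 0.003
grip_force: 0.1
```

```bash
python3 t.py 108 90
```

```text
t 10.1 loc mm [  0.3 -43.9  92.4] F [ 0.4 -0.1  0.1] shift [151.9  -0.9   2.3] turn [ 0.    0.02 -0.21] grip 0.0
start (np.int64(398), np.float64(0.045), np.float64(0.97), np.int64(54), (np.float64(3.173), np.float64(1.0)))
scene (np.int64(424), np.float64(0.571), np.float64(0.94), np.int64(109), (np.float64(5.945), np.float64(0.96)))
top (np.int64(80), np.float64(0.63), np.float64(0.99), np.int64(60), (np.float64(5.82), np.float64(1.0)))
```

>>> arm_command(steps=[5, 0, -5, 0, 0, 0, 1, 5, 0, -60, 0, 0, 0, 1, 8, 0, -92, 0, 0, 0, 1, 55, 0, -95, 0, 0, 0, 1, 105, 0, -95, 0, 0, 0, 1, 152, 0, -90, 0, 0, 0, 1, 152, 0, -70, 0, 0, 0, 1, 152, 0, -20, 0, 0, 0, 1])

```text
clock: 11.2
ee_pos: [0.5776, 0.1546, 0.3035]
tool_rot: [0.001, 0.81, 0.586, 0.002]
ft_force: [0.7, 0.1, -0.7]
grip_width: -0.003
grip_force: 0.0
```

>>> arm_command(steps=[-10, 0, 0, 0, 0, 0, 1, -20, 0, 0, 0, 0, 0, 1, -30, 0, 0, 0, 0, 0, 1, -40, 0, 0, 0, 0, 0, 1, -50, 0, 0, 0, 0, 0, 1, -60, 0, 0, 0, 0, 0, 1, -70, 0, 0, 0, 0, 0, 1, -70, 0, 0, 0, 0, 0, 1])

```text
clock: 12.2
ee_pos: [0.5537, 0.0857, 0.3021]
tool_rot: [0.0, 0.811, 0.585, -0.0]
ft_force: [-0.1, 0.0, -0.5]
grip_width: -0.002
grip_force: 0.0
```

```bash
python3 t.py 30 110
```

```text
t 12.2 loc mm [  0.5  37.4 112.1] F [-0.1  0.  -0.5] shift [-7.4 -0.5  2.2] turn [-0.02  0.04 -0.24] grip -0.0
start (np.int64(398), np.float64(0.045), np.float64(0.97), np.int64(54), (np.float64(3.173), np.float64(1.0)))
scene (np.int64(412), np.float64(0.951), np.float64(0.95), np.int64(168), (np.float64(6.122), np.float64(0.99)))
top (np.int64(107), np.float64(0.906), np.float64(0.99), np.int64(0), None)
```

>>> arm_command(steps=[-4, 0, 0, 0, 0, 0, 1, -8, 0, 0, 0, 0, 0, 1, -11, 0, 0, 0, 0, 0, 1, -11, 0, 0, 0, 0, 0, 1, -5, 0, 0, 0, 0, 0, 1, 10, 0, 0, 0, 0, 0, 1, 40, 0, 0, 0, 0, 0, 1, 60, 0, 0, 0, 0, 0, 1])

```text
clock: 13.3
ee_pos: [0.5734, 0.1454, 0.3022]
tool_rot: [-0.0, 0.81, 0.586, 0.0]
ft_force: [0.0, -0.8, 0.7]
grip_width: 0.001
grip_force: 0.0
```

```bash
python3 t.py 26 110
python3 - <<'E'
from h import *
s=dict(np.load("cur_scene.npz"));t=dict(np.load("cur_top.npz"))
a=cv2.resize(s["frame"][140:270,265:395,::-1],None,fx=4,fy=4,interpolation=cv2.INTER_CUBIC)
cv2.imwrite("pics/crop3.png",a)
f=lambda p:((proj(s,p)-[265,140])*4).round(1)
print("hub front",f(H+.01*X)); 
for th in(-.04,-.02,0,.02): print(th,"ball",f(tip(th,0,.142)),"end",f(tip(th)),"opp .12",f(tip(th,3,.12)),[f(tip(th,k,.12)) for k in(1,2,4,5)])
E
```

```text
t 13.3 loc mm [  0.6 100.3 112.2] F [ 0.  -0.8  0.7] shift [-74.3  -0.4   2.2] turn [-0.   -0.01 -0.15] grip 0.0
start (np.int64(398), np.float64(0.045), np.float64(0.97), np.int64(54), (np.float64(3.173), np.float64(1.0)))
scene (np.int64(395), np.float64(1.019), np.float64(0.97), np.int64(139), (np.float64(6.066), np.float64(0.95)))
top (np.int64(137), np.float64(0.989), np.float64(0.96), np.int64(121), (np.float64(6.261), np.float64(1.0)))
hub front [254.6 285.9]
-0.04 ball [259.2  76.9] end [259.8  57.1] opp .12 [248.5 424.7] [array([ 84.1, 200.9]), array([ 89.3, 358.9]), array([409.4, 346.9]), array([424., 191.])]
-0.02 ball [254.3  77.1] end [254.5  57.2] opp .12 [252.1 424.5] [array([ 82.2, 203.9]), array([ 91.3, 361.4]), array([411.5, 344.3]), array([422.3, 188.2])]
0 ball [249.5  77.3] end [249.1  57.5] opp .12 [255.7 424.3] [array([ 80.4, 206.9]), array([ 93.4, 363.8]), array([413.4, 341.6]), array([420.5, 185.4])]
0.02 ball [244.6  77.6] end [243.8  57.9] opp .12 [259.3 424. ] [array([ 78.7, 209.9]), array([ 95.5, 366.3]), array([415.3, 338.9]), array([418.6, 182.7])]
```

```bash
sleep 0.5
```

```text
(no output)
```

View pics/crop3.png

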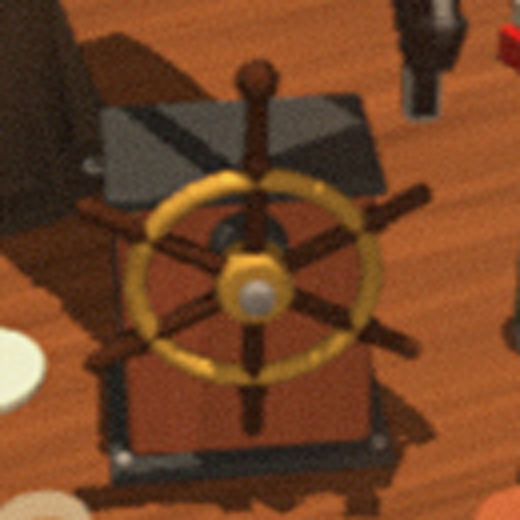

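The ball is at (256,79) and the opposite tip at (251,428), so θ ≈ -0.026 and the spoke is 1.5° short. One small push more.

>>> arm_command(steps=[-30, 0, 0, 0, 0, 0, 1, -55, 0, 0, 0, 0, 0, 1, -70, 0, 0, 0, 0, 0, 1, -74, 0, 0, 0, 0, 0, 1, -76, 0, 0, 0, 0, 0, 1, -77.5, 0, 0, 0, 0, 0, 1, -77.5, 0, 0, 0, 0, 0, 1, -77.5, 0, 0, 0, 0, 0, 1])

```text
clock: 14.4
ee_pos: [0.5488, 0.0702, 0.3023]
tool_rot: [0.0, 0.811, 0.586, 0.0]
ft_force: [0.6, 1.2, 1.6]
grip_width: 0.003
grip_force: 0.9
```

```bash
python3 -c "
from h import *
plan(100,250)"
```

```text
t 14.4 loc mm [  0.6  21.2 112.3] F [0.6 1.2 1.6] shift [  78.8   -0.8 -137.7] turn [ 0.01 -0.01 -0.18] grip 0.0
```

>>> arm_command(steps=[5, 0, 0, 0, 0, 0, 1, 20, 0, 0, 0, 0, 0, 1, 60, 0, 0, 0, 0, 0, 1, 75, 0, 0, 0, 0, 0, 1, 75, 0, -40, 0, 0, 0, 1, 75, 0, -90, 0, 0, 0, 1, 75, 0, -120, 0, 0, 0, 1, 75, 0, -120, 0, 0, 0, 1])

```text
clock: 15.4
ee_pos: [0.5731, 0.1417, 0.4247]
tool_rot: [0.001, 0.811, 0.586, 0.002]
ft_force: [0.0, -0.6, 0.7]
grip_width: -0.002
grip_force: 0.0
```

```bash
python3 t.py 26 110
python3 - <<'E'
from h import *
s=dict(np.load("cur_scene.npz"));t=dict(np.load("cur_top.npz"))
cv2.imwrite("pics/crop4.png",cv2.resize(s["frame"][140:270,265:395,::-1],None,fx=4,fy=4,interpolation=cv2.INTER_CUBIC))
cv2.imwrite("pics/top4.png",t["frame"][...,::-1])
E
```

```text
t 15.4 loc mm [  1.5  96.6 234.7] F [ 0.  -0.6  0.7] shift [-70.8  -1.7 124.6] turn [ 0.2  -0.1  -0.18] grip -0.0
start (np.int64(398), np.float64(0.045), np.float64(0.97), np.int64(54), (np.float64(3.173), np.float64(1.0)))
scene (np.int64(396), np.float64(0.015), np.float64(0.97), np.int64(94), (np.float64(0.028), np.float64(1.0)))
top (np.int64(164), np.float64(0.002), np.float64(0.95), np.int64(118), (np.float64(0.015), np.float64(1.0)))
```

```bash
sleep 0.5
```

```text
(no output)
```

View pics/crop4.png

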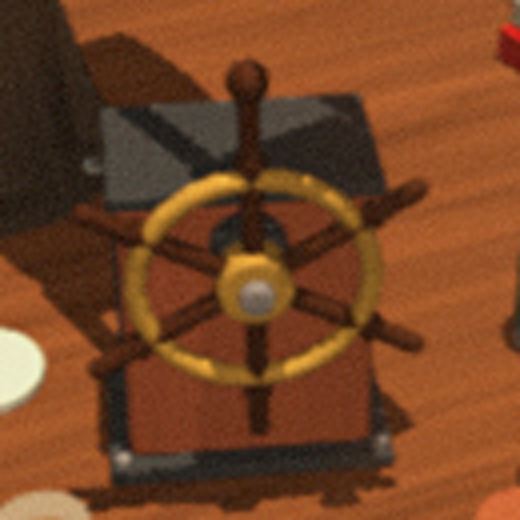

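View pics/top4.png

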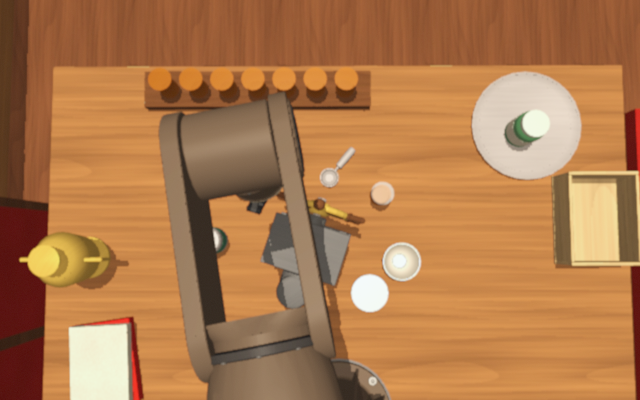

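The ball is at (246,79), so θ ≈ +0.01 (under 1°). The visible bystanders are where they started, and the arm is clear of everything. Handing in.

```bash
python3 -c "
from rig import r
print(r.close_job())"
```

```text
the job is handed in; nothing more can be done
None
```

I turned the wheel by pushing its spokes until the long ball-ended spoke stood straight up, within about 1° by the cameras. The arm then backed clear and I handed the job in at about 15 s; no verdict came back. The bystanders visible in the last pictures had not moved; the arm hid glass_a, the coffee pot and part of the tea tin from above, but it was never moved near them.

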